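Switch the capacitor sorter to its empty tray

ROBOT

A 7-joint arm with a two-finger parallel gripper is mounted at the origin on the work surface. World frame = base frame: x ahead of the robot, y to its left, z up, the work surface at z = 0. Lengths are in m, angles in rad, forces in N, time in s.
With the tool pointing down it reaches from about 0.4 to 0.875 m from the base axis. Payload 19.3 kg.
Tool frame: the origin (TCP) lies at the very end of the fingers, on their centre line; the grasp point (between the pads) lies 19 mm behind it; z points along the fingers, y is the direction in which the jaws open and shut (so a half turn about z gives the same grasp; the last joint's range is limited). The gripper opens to 85 mm and grips with 20 to 120 N. Pads are 22 mm wide; open, the fingers measure 114 mm over their backs; the gripper's body (76 mm by 85 mm) begins 54 mm behind the grasp point. The pads swing forward as they close: fully open they stand 13 mm farther back than shut.
Start: joints at [-1.286, 0.521, -0.036, 1.599, 0.021, 1.021, -0.113], TCP at [0.217, 0.586, 0.231] pointing down, gripper open.
Joint ranges: [-2.91, 2.91], [-0.3, 2.13], [-1.5, 1.42], [0.17, 2.43], [-1.26, 4.41], [0.16, 1.93], [-2.52, 2.52]. Speed limits (rad/s): [1.89, 1.89, 2.39, 2.39, 3.01, 3.01, 3.01].

INTERFACE

Orientations are given as a unit quaternion [w, x, y, z].
In Python, from workcell import robot, read_camera, nets gives the robot as it stands.
- The arm moves only by the tool carry_out, never from a script. Its argument "plan" is a list of rows, each an object of numbers: "tx", "ty", "tz": the shift along the world's x, y, z in m; "wx", "wy", "wz": the turn, a rotation vector about the world's x, y, z in degrees. A call has 1 to 12 rows; each row shifts and turns the commanded pose from where the row before left it; what a row does not reach is not made up. A row lasts 1/8 s, in which the tool goes at most 62.5 mm and 10.7 degrees, less where a joint would pass 70% of its speed; a pose out of reach is approached as far as the arm can. A call with a gripper value outside its range is refused whole. "grip" is the opening, from -1 (shut) to 1 (fully open), so that 0 is half open, set as the call begins (left out, the last holds). The fingers move at their own pace and stop on an object; "grip_force" is the grip in N (left out, the last holds). Time passes only in rows, so rows that do not move let the fingers close. It gives the time, the measured TCP pose, the force and the opening at its end, in the units of the state.
- robot.get_state(): the state, without advancing time (a new reading comes with each control period).
- read_camera(name): name is "scene" or "top"; returns a dict with "image" (384x512x3 uint8, red, green, blue), "depth" (384x512 float32, m along the optical axis (not along the pixel's ray), 0 where there is no reading), "intrinsics" (3x3 intrinsics, pixels), "k1" (the pictures are not rectified: a ray, as slopes to the right and down, at radius r is drawn at 1 + k1 r^2 times it, then the intrinsics apply), "rvec" (rotation vector, rad) and "tvec" (3), from world to camera coordinates, as OpenCV has them. Camera axes: x right, y down, z forward; pixel columns grow to the right and rows downward; lengths in m; the calibration is good to about 2 mm. A picture is of the moment at which its call begins.
- robot.job_done(): hands the job in, once; it reports no verdict.
Trained networks look in a picture, given as the dict that the camera call returned (one of the last four; its "shot" number tells which), for a name from the list of things; names that differ only in an ending like _2 or _b are one class to them, and where a whole thing is asked for, a point or a joint stands for the part that bears it (a point fixed in the world has none). Each returns a list of dicts, best first, with "score" (0 to 1); they miss things now and then, are a little off and sometimes report something else, mostly with a low value. They report only what shows in the picture. A call takes as long as a camera call. They do not tell look-alikes from the thing itself.
- nets.outline_of(query, picture): "mask" (384x512 bool, what is visible of it) and "extent" ([left, top, width, height] in pixels, round what is visible of it).
The state is a dict: "t": time; "joint_pos": joint angles; "qd": joint speeds; "tau": joint torques, N m; "position": TCP position; "orientation": TCP orientation; "force": force on the tool from outside, world axes, zero at the start; "wrist_torque": the same for the moment, N m; "opening": opening from 0.0 (shut) to 1.0 (fully open).
Only numpy, scipy, OpenCV 4.12 (cv2) and the standard library are available. Lean on these libraries where they do the work, as an engineer would, in place of code of your own. Each camera call takes 0.05 s, during which the arm holds its last target.

TASK

The red tray of the capacitor sorter is full. Push down the raised yellow pad of the seesaw gate until the gate has rocked fully over, and only then push the red shutter tab sideways all the way towards the full red tray, so that the three waiting capacitors drop onto the gate and roll down the other chute into the empty green tray. Do not touch or pick up the capacitors, leave the bottle, the screwdriver and the circuit board where they are, and finish clear of everything with the gate still over and the shutter open.

Things in the scene. Friction and masses are not known exactly. Their poses are not given: they have to be found in the camera images.
- sorter: Fixed capacitor sorter on an aluminium base 100 x 520 x 12 mm. Origin: centre of its underside, at bench height. z up; y along the base, towards the green tray (full red tray at -y); x towards the dark rear post (x 32 to 46, y -13 to 13, 240 mm tall). Chutes run from 108 mm either side of the middle, 66 mm high, down to trays spanning 156 to 256 mm, 74 mm wide, end wall 72 mm high.
- magazine (a point): Centre of the open top, 235 mm above the bench, of the upright magazine over the sorter's middle that holds the three capacitors: x -22 to +32 mm, y -17 to +17 mm, its walls from 155 mm height up, clear plastic on the -x side. The yellow pad and the red tab are both on its -x side. Slippery lining. Axes as the sorter.
- gate (a joint): Tilt of the seesaw gate, rad: an aluminium trough 210 x 51 mm whose axis lies along the sorter's x, 95 mm above its origin. -0.30: yellow-pad end up, sloping to the full red tray (starts at -0.30 to -0.24). +0.30: yellow-pad end fully down at its stop, sloping to the green tray. Stiff hinge (about 1 N at the pad): stays where it is left.
- yellow_pad (a point): Centre of the top face of the yellow press pad, 45 (x) x 40 (y) x 6 mm, on the gate's -x side at its green-tray end: from the gate axis -48 mm in x, 92 mm along the gate, 26 mm above it. About 147 mm above the bench at the start, 92 mm when fully over; only the base plate lies beneath. Axes turn with the gate. The pad at the other end is black.
- shutter (a joint): Travel of the flat steel shutter that closes the bottom of the magazine, m. 0: closed (start); 0.045: fully open, at its stop. It slides towards the sorter's -y (towards the red tray), needs about 2 N and stays where it is left. The capacitors fall out at about 0.03.
- red_tab (a point): Centre of the top edge of the red upright shutter tab, 36 (sorter x) x 6 (sorter y) x 90 mm high, top edge 242 mm above the bench, bottom at the shutter plate at 152 mm; 52 mm to the -x side of the sorter's middle (x -70 to -34 mm). Push on its green-tray (+y) face towards -y. It moves with the shutter.
- green_tray (a point): Centre of the inner floor of the empty green tray, 15 mm above the bench; inside 66 (x) x 92 (y) mm, side walls 40 mm high.
- cap1: Blue capacitor 1, a can of 25 mm diameter and 35 mm length lying along the sorter's x in the magazine, about 22 g; origin at its centre, its x along the can. Number 1 is lowest, 3 is highest.
- cap2: Blue capacitor 2, a can of 25 mm diameter and 35 mm length lying along the sorter's x in the magazine, about 22 g; origin at its centre, its x along the can. Number 1 is lowest, 3 is highest.
- cap3: Blue capacitor 3, a can of 25 mm diameter and 35 mm length lying along the sorter's x in the magazine, about 22 g; origin at its centre, its x along the can. Number 1 is lowest, 3 is highest.
- bottle: Bystander: small white bottle with red cap, 38 mm diameter, 85 mm tall, standing on the +x side of the sorter; origin under its centre.
- driver: Bystander: screwdriver 150 mm long with orange handle, lying on the -x side of the sorter near the red tray; origin under its middle, x along it towards the tip.
- board: Bystander: tan circuit board 70 x 100 x 4 mm with parts up to 22 mm high, lying on the +x side of the sorter; origin under its centre.
Not all that is in view belongs to the job. What is shaped like the cap3 but orange is not meant.

How it is judged:
By the outcome, as a careful person would: the job done as asked, in the order asked, and still so for the second after the job is handed in, with the robot touching nothing.
It also fails if it takes over 42 s, if anything falls off the work surface, if the arm or the gripper's body presses on something with over 40 N, if the wrist force passes 120 N, or if a joint passes its speed limit or range.

## Working session

There is one attempt and no reset: what is moved stays moved. The work goes in short steps, Python scripts to look and compute and a tool call to move; the robot and the scene stay as the last step left them, time stands still between calls to the robot, and variables do not carry over. Pictures are saved under pics/ and viewed, and the job is handed in when it is done.

Besides the shell and the picture viewer there is one more tool, called after "Emit:" by a JSON object that holds its "method" and its "body", one argument or row to a line. carry_out: Moves the arm, as the interface text tells. Its arguments: {"type":"object","properties":{"plan":{"type":"array","items":{"type":"object","properties":{"tx":{"type":"number"},"ty":{"type":"number"},"tz":{"type":"number"},"wx":{"type":"number"},"wy":{"type":"number"},"wz":{"type":"number"}}}},"grip":{"type":"number"},"grip_force":{"type":"number"}},"required":["plan"]}

```bash
mkdir -p pics; cat > h.py <<'E'
import numpy as np, cv2
from workcell import robot, read_camera, nets
def save(p,n): cv2.imwrite('pics/'+n+'.png',cv2.cvtColor(p['image'],cv2.COLOR_RGB2BGR))
def cloud(p):
    K=np.array(p['intrinsics'],float);k1=float(p['k1'])
    v,u=np.mgrid[0:384,0:512].astype(float)
    x=(u-K[0,2])/K[0,0];y=(v-K[1,2])/K[1,1]
    a,b=x.copy(),y.copy()
    for _ in range(20):
        s=1+k1*(a*a+b*b);a=x/s;b=y/s
    d=p['depth'];P=np.stack([a*d,b*d,d],-1)
    R=cv2.Rodrigues(np.array(p['rvec'],float))[0];t=np.array(p['tvec'],float).ravel()
    W=(P-t)@R
    W[d<=0]=np.nan
    return W
def proj(p,X):
    K=np.array(p['intrinsics'],float);k1=float(p['k1'])
    return cv2.projectPoints(np.array(X,float).reshape(-1,3),np.array(p['rvec'],float),np.array(p['tvec'],float),K,np.array([k1,0,0,0.]))[0].reshape(-1,2)
E
python3 - <<'E'
from h import *
for n in ['scene','top']:
    p=read_camera(n);save(p,n+'0');W=cloud(p)
    np.savez('/tmp/'+n+'0.npz',**{k:p[k] for k in p})
    print(n,p['rvec'],p['tvec'],p['k1'])
    for q in ['sorter','yellow_pad','red_tab','green_tray','gate','bottle','driver','board']:
        for r in nets.outline_of(q,p)[:2]:
            m=r['mask'];c=W[m]
            print(q,round(r['score'],2),r['extent'],np.nanmedian(c,0).round(3),np.nanmin(c,0).round(3),np.nanmax(c,0).round(3))
print(robot.get_state())
E
```

```text
scene [ 0.94528365  2.235873   -1.27299259] [ 0.35914136 -0.06375143  1.59172447] 0.02118403607428853
sorter 0.87 [145.8, 144.6, 155.1, 141.4] [ 0.634 -0.051  0.048] [ 0.384 -0.398 -0.003] [0.691 0.195 0.243]
yellow_pad 0.71 [183.2, 185.5, 74.6, 23.2] [ 0.608 -0.014  0.128] [ 0.426 -0.172 -0.003] [0.647 0.033 0.154]
red_tab 0.59 [220.0, 146.5, 11.3, 35.9] [ 0.566 -0.066  0.201] [ 0.549 -0.072  0.149] [ 0.587 -0.051  0.244]
green_tray 0.87 [146.1, 147.5, 151.7, 137.7] [ 0.632 -0.051  0.046] [ 0.225 -0.453 -0.005] [0.714 0.195 0.244]
green_tray 0.55 [181.7, 186.5, 75.4, 20.2] [ 0.605 -0.024  0.126] [ 0.368 -0.218 -0.003] [0.647 0.033 0.157]
gate 0.76 [181.7, 183.6, 76.9, 27.5] [ 0.606 -0.024  0.126] [ 0.368 -0.219 -0.003] [0.666 0.033 0.154]
bottle 0.79 [204.7, 230.9, 14.7, 33.5] [0.714 0.031 0.045] [ 0.635 -0.067 -0.   ] [0.727 0.044 0.089]
driver 0.59 [130.9, 215.5, 43.3, 25.2] [ 0.732 -0.196  0.005] [ 0.689 -0.273 -0.002] [ 0.771 -0.151  0.027]
board 0.78 [132.9, 215.9, 41.2, 26.2] [ 0.73  -0.196  0.005] [ 0.688 -0.264 -0.003] [ 0.771 -0.152  0.027]
top [ 2.14500632 -2.09433865  0.2
[... 1143 characters left out ...]
int_pos': array([-1.28619856,  0.52136105, -0.03631017,  1.5995434 ,  0.02119645,
        1.02110735, -0.11278144]), 'qd': array([ 8.38324278e-06,  1.01759453e-03,  1.20809119e-04, -2.40637501e-03,
       -4.46841758e-04,  1.55030110e-03, -1.13805337e-03]), 'tau': array([-8.64474514e-04, -9.26842904e+01,  1.97805449e+00, -3.70258498e+01,
        1.81196927e-02,  1.88729049e-03, -4.20196145e-07]), 'position': array([0.21713318, 0.58603682, 0.23129938]), 'orientation': array([-5.34665126e-06,  1.76478057e-01,  9.84304574e-01, -1.68113793e-05]), 'force': array([-0.68198597,  0.97328904,  0.77374439]), 'wrist_torque': array([-0.0303046 ,  0.0272208 , -0.00851359]), 'opening': 1.0001595245271078}
```

```bash
python3 -c "
import cv2
a=cv2.imread('pics/top0.png');cv2.imwrite('pics/top0b.png',cv2.resize(a[110:270,160:430],None,fx=2.9,fy=2.9,interpolation=2))
a=cv2.imread('pics/scene0.png');cv2.imwrite('pics/scene0b.png',cv2.resize(a[110:310,100:340],None,fx=2.9,fy=2.9,interpolation=2))
"
```

```text
(no output)
```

View pics/top0b.png

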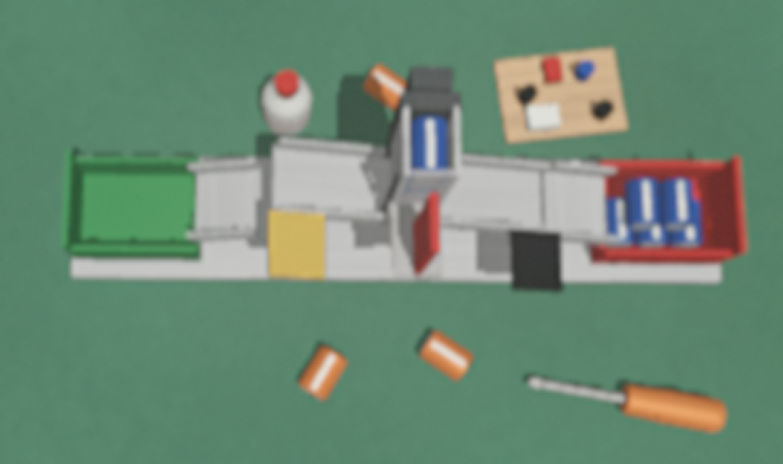

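View pics/scene0b.png

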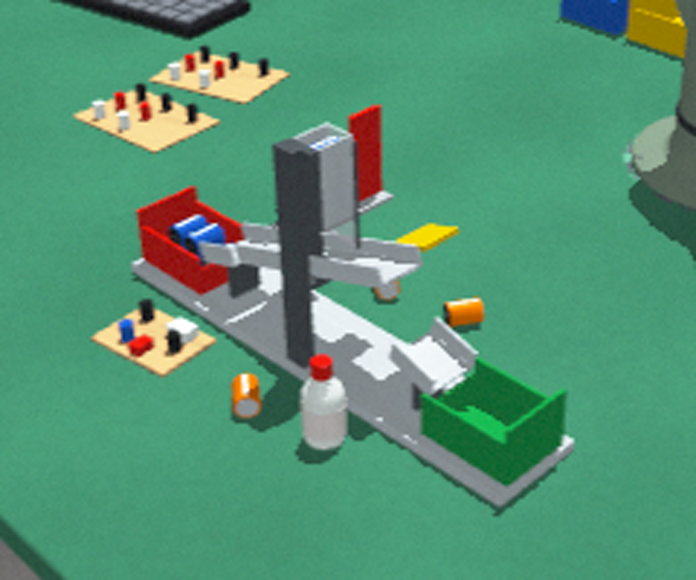

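View pics/scene0.png

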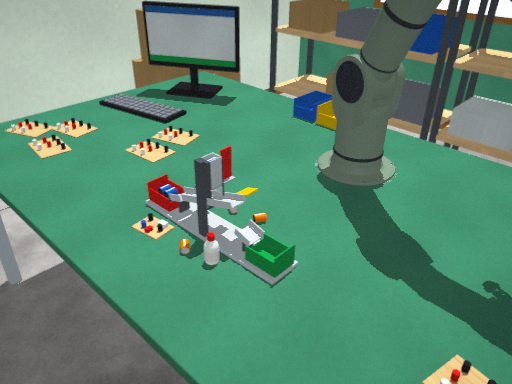

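The top view shows the sorter lying along world y, with the yellow pad at pixel (262,194), the red tab at about (306,190), and orange decoys in front of and behind it. Next I measure these by colour.

```bash
python3 - <<'E'
from h import *
for n in ['top','scene']:
    p=dict(np.load('/tmp/%s0.npz'%n));W=cloud(p);hsv=cv2.cvtColor(p['image'],cv2.COLOR_RGB2HSV).astype(int)
    H,S,V=hsv[...,0],hsv[...,1],hsv[...,2]
    def rep(name,m,q=(2,50,98)):
        c=W[m&np.isfinite(W[...,0])];print(n,name,len(c),'\n',np.percentile(c,q,axis=0).round(4));return c
    box=(W[...,0]>.45)&(W[...,0]<.8)&(W[...,1]>-.4)&(W[...,1]<.25)
    y=rep('yellow',box&(H>20)&(H<32)&(S>110)&(W[...,2]>.09))
    A=np.c_[y[:,:2],np.ones(len(y))];k=np.linalg.lstsq(A,y[:,2],rcond=None)[0];print('plane',k, 'ctr',y.mean(0))
    print(cv2.minAreaRect(y[:,:2].astype(np.float32)))
    red=((H<6)|(H>174))&(S>120)
    t=rep('tab',box&red&(W[...,2]>.15)&(W[...,1]>-.12))
    t=rep('tabtop',box&red&(W[...,2]>.237)&(W[...,1]>-.12))
    if len(t)>4: print(cv2.minAreaRect(t[:,:2].astype(np.float32)))
    # base plate
    b=rep('base',box&(S<60)&(V>90)&(abs(W[...,2]-.012)<.005))
    print(cv2.minAreaRect(b[:,:2].astype(np.float32)))
    rep('green walltop',box&(H>50)&(H<70)&(S>140)&(W[...,2]>.03))
    rep('red tray',box&red&(W[...,2]>.045)&(W[...,1]<-.2))
    m=rep('post',box&(V<110)&(S<60)&(W[...,2]>.234)); 
    print(cv2.minAreaRect(m[:,:2].astype(np.float32)))
E
```

```text
top yellow 381 
 [[ 0.5466 -0.0038  0.1409]
 [ 0.5665  0.0138  0.1473]
 [ 0.5871  0.0301  0.1534]]
plane [-0.0112443   0.30783921  0.14940634] ctr [0.56686431 0.01330421 0.1471279 ]
((0.5667113065719604, 0.012237775139510632), (0.04296733811497688, 0.03580247610807419), 1.0357749462127686)
top tab 139 
 [[ 0.5468 -0.0694  0.1735]
 [ 0.563  -0.0658  0.2308]
 [ 0.5794 -0.0653  0.2434]]
top tabtop 61 
 [[ 0.547  -0.0694  0.2375]
 [ 0.5638 -0.0676  0.2413]
 [ 0.5807 -0.0657  0.2435]]
((0.5641586780548096, -0.0675782561302185), (0.003776878584176302, 0.034805912524461746), 89.61302185058594)
top base 2228 
 [[ 0.4822 -0.3111  0.0079]
 [ 0.581  -0.0587  0.0117]
 [ 0.7034  0.1728  0.016 ]]
((0.5724614858627319, -0.06908178329467773), (0.289101243019104, 0.506915271282196), 13.306941032409668)Traceback (most recent call last):
  File "<stdin>", line 18, in <module>
  File "<stdin>", line 6, in rep
    return _quantile_unchecked(
        a, q, axis, out, overwrite_input, method, keepdims, weights)
    return _ureduce(a,
                    func=_quantile_ureduce_func,
    ...<5 lines>...
                    overwrite_input=overwrite_input,
                    method=method)
    r = func(a, **kwargs)
    result = _quantile(arr,
                       quantiles=q,
    ...<2 lines>...
                       out=out,
                       weights=wgt)
    slices_having_nans = np.isnan(arr[-1, ...])
                                  ~~~^^^^^^^^^
IndexError: index -1 is out of bounds for axis 0 with size 0
```

Pad centre is at (0.567, 0.013, 0.147) with slope 0.308, and the tab top at (0.564, -0.0675, 0.242). Both fit the given geometry, with the sorter middle near (0.615, -0.068) and yaw about 0. I'll shut the gripper and move over the pad with the jaws turned along world x.

Emit:
{"method": "carry_out", "body": {
  "plan": [
    {"tx":0.019,"ty":-0.0315,"wz":-3.87},
    {"tx":0.019,"ty":-0.0315,"wz":-3.87},
    {"tx":0.019,"ty":-0.0315,"wz":-3.87},
    {"tx":0.019,"ty":-0.0315,"wz":-3.87},
    {"tx":0.019,"ty":-0.0315,"wz":-3.87},
    {"tx":0.019,"ty":-0.0315,"wz":-3.87},
    {"tx":0.019,"ty":-0.0315,"wz":-3.87},
    {"tx":0.019,"ty":-0.0315,"wz":-3.87},
    {"tx":0.019,"ty":-0.0315,"wz":-3.87},
    {"tx":0.019,"ty":-0.0315,"wz":-3.87},
    {"tx":0.019,"ty":-0.0315,"wz":-3.87},
    {"tx":0.019,"ty":-0.0315,"wz":-3.87}
  ],
  "grip": -1
}}

```text
schema error: expected keys tx, ty, tz, wx, wy, wz
```

Emit:
{"method": "carry_out", "body": {
  "plan": [
    {"tx":0.019,"ty":-0.0315,"wz":-3.87},
    {"tx":0.019,"ty":-0.0315,"wz":-3.87},
    {"tx":0.019,"ty":-0.0315,"wz":-3.87},
    {"tx":0.019,"ty":-0.0315,"wz":-3.87},
    {"tx":0.019,"ty":-0.0315,"wz":-3.87},
    {"tx":0.019,"ty":-0.0315,"wz":-3.87},
    {},
    {}
  ]
}}

```text
schema error: expected keys tx, ty, tz, wx, wy, wz
```

Emit:
{"method": "carry_out", "body": {
  "plan": [
    {"tx":0.019,"ty":-0.0315,"tz":0,"wx":0,"wy":0,"wz":-3.87},
    {"tx":0.019,"ty":-0.0315,"tz":0,"wx":0,"wy":0,"wz":-3.87},
    {"tx":0.019,"ty":-0.0315,"tz":0,"wx":0,"wy":0,"wz":-3.87},
    {"tx":0.019,"ty":-0.0315,"tz":0,"wx":0,"wy":0,"wz":-3.87},
    {"tx":0.019,"ty":-0.0315,"tz":0,"wx":0,"wy":0,"wz":-3.87},
    {"tx":0.019,"ty":-0.0315,"tz":0,"wx":0,"wy":0,"wz":-3.87},
    {"tx":0.019,"ty":-0.0315,"tz":0,"wx":0,"wy":0,"wz":-3.87},
    {"tx":0.019,"ty":-0.0315,"tz":0,"wx":0,"wy":0,"wz":-3.87},
    {"tx":0.019,"ty":-0.0315,"tz":0,"wx":0,"wy":0,"wz":-3.87},
    {"tx":0.019,"ty":-0.0315,"tz":0,"wx":0,"wy":0,"wz":-3.87},
    {"tx":0.019,"ty":-0.0315,"tz":0,"wx":0,"wy":0,"wz":-3.87},
    {"tx":0.019,"ty":-0.0315,"tz":0,"wx":0,"wy":0,"wz":-3.87}
  ],
  "grip": -1
}}

```text
t: 2.4
position: [0.4457, 0.2071, 0.2315]
orientation: [0.0, 0.551, 0.834, 0.0]
force: [0.1, -0.1, 0.4]
opening: -0.001
```

Emit:
{"method": "carry_out", "body": {
  "plan": [
    {"tx":0.019,"ty":-0.031,"tz":0,"wx":0,"wy":0,"wz":-3.87},
    {"tx":0.019,"ty":-0.031,"tz":0,"wx":0,"wy":0,"wz":-3.87},
    {"tx":0.019,"ty":-0.031,"tz":0,"wx":0,"wy":0,"wz":-3.87},
    {"tx":0.019,"ty":-0.031,"tz":0,"wx":0,"wy":0,"wz":-3.87},
    {"tx":0.019,"ty":-0.031,"tz":0,"wx":0,"wy":0,"wz":-3.87},
    {"tx":0.019,"ty":-0.031,"tz":0,"wx":0,"wy":0,"wz":-3.87},
    {"tx":0,"ty":0,"tz":-0.03,"wx":0,"wy":0,"wz":0},
    {"tx":0,"ty":0,"tz":-0.03,"wx":0,"wy":0,"wz":0},
    {"tx":0,"ty":0,"tz":0,"wx":0,"wy":0,"wz":0}
  ]
}}

```text
t: 3.52
position: [0.5582, 0.022, 0.1699]
orientation: [-0.001, 0.707, 0.707, -0.001]
force: [-0.3, -0.6, 0.4]
opening: 0.002
```

```bash
python3 - <<'E'
from h import *
for n in ['scene','top']:
    p=read_camera(n)
    a=cv2.cvtColor(p['image'],cv2.COLOR_RGB2BGR); a=a[110:310,100:340] if n=='scene' else a[110:270,160:430]
    cv2.imwrite('pics/%s1.png'%n,cv2.resize(a,None,fx=2.9,fy=2.9,interpolation=2))
E
```

```text
(no output)
```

View pics/scene1.png

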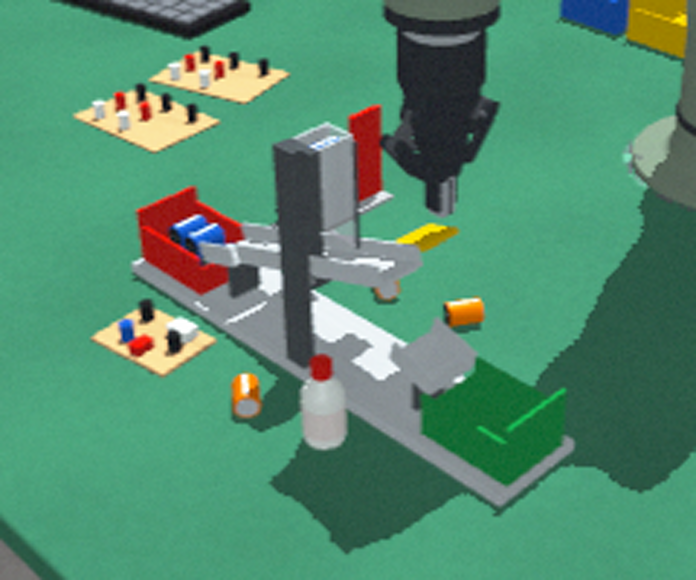

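Closed fingertips (crop pixel 440,210) are just above the yellow pad. I'll press down gently.

Emit:
{"method": "carry_out", "body": {
  "plan": [
    {"tx":0,"ty":0,"tz":-0.006,"wx":0,"wy":0,"wz":0},
    {"tx":0,"ty":0,"tz":-0.006,"wx":0,"wy":0,"wz":0},
    {"tx":0,"ty":0,"tz":-0.006,"wx":0,"wy":0,"wz":0},
    {"tx":0,"ty":0,"tz":-0.006,"wx":0,"wy":0,"wz":0},
    {"tx":0,"ty":0,"tz":-0.006,"wx":0,"wy":0,"wz":0},
    {"tx":0,"ty":0,"tz":-0.006,"wx":0,"wy":0,"wz":0},
    {"tx":0,"ty":0,"tz":-0.006,"wx":0,"wy":0,"wz":0},
    {"tx":0,"ty":0,"tz":-0.006,"wx":0,"wy":0,"wz":0},
    {"tx":0,"ty":0,"tz":-0.006,"wx":0,"wy":0,"wz":0},
    {"tx":0,"ty":0,"tz":-0.006,"wx":0,"wy":0,"wz":0},
    {"tx":0,"ty":0,"tz":-0.006,"wx":0,"wy":0,"wz":0},
    {"tx":0,"ty":0,"tz":0,"wx":0,"wy":0,"wz":0}
  ]
}}

```text
t: 5.12
position: [0.5589, 0.0219, 0.1048]
orientation: [-0.0, 0.707, 0.707, -0.0]
force: [0.4, -0.9, -0.7]
opening: -0.001
```

Emit:
{"method": "carry_out", "body": {
  "plan": [
    {"tx":0,"ty":0,"tz":-0.002,"wx":0,"wy":0,"wz":0},
    {"tx":0,"ty":0,"tz":-0.002,"wx":0,"wy":0,"wz":0},
    {"tx":0,"ty":0,"tz":-0.001,"wx":0,"wy":0,"wz":0}
  ]
}}

```text
t: 5.5
position: [0.5592, 0.0221, 0.1003]
orientation: [0.0, 0.707, 0.707, 0.0]
force: [-0.3, 0.8, 0.7]
opening: 0.001
```

Emit:
{"method": "carry_out", "body": {
  "plan": [
    {"tx":0,"ty":0,"tz":-0.001,"wx":0,"wy":0,"wz":0},
    {"tx":0,"ty":0,"tz":-0.001,"wx":0,"wy":0,"wz":0},
    {"tx":0,"ty":0,"tz":-0.001,"wx":0,"wy":0,"wz":0},
    {"tx":0,"ty":0,"tz":-0.001,"wx":0,"wy":0,"wz":0}
  ]
}}

```text
t: 6.0
position: [0.5592, 0.0222, 0.0964]
orientation: [0.0, 0.707, 0.707, 0.0]
force: [-2.5, 1.7, 11.2]
opening: -0.0
```

```bash
python3 - <<'E'
from h import *
for n in ['scene','top']:
    p=read_camera(n)
    a=cv2.cvtColor(p['image'],cv2.COLOR_RGB2BGR); a=a[110:310,100:340] if n=='scene' else a[110:270,160:430]
    cv2.imwrite('pics/%s2.png'%n,cv2.resize(a,None,fx=2.9,fy=2.9,interpolation=2))
print(robot.get_state()['force'])
E
```

```text
[-1.66833181  1.49786702  7.5370539 ]
```

View pics/scene2.png

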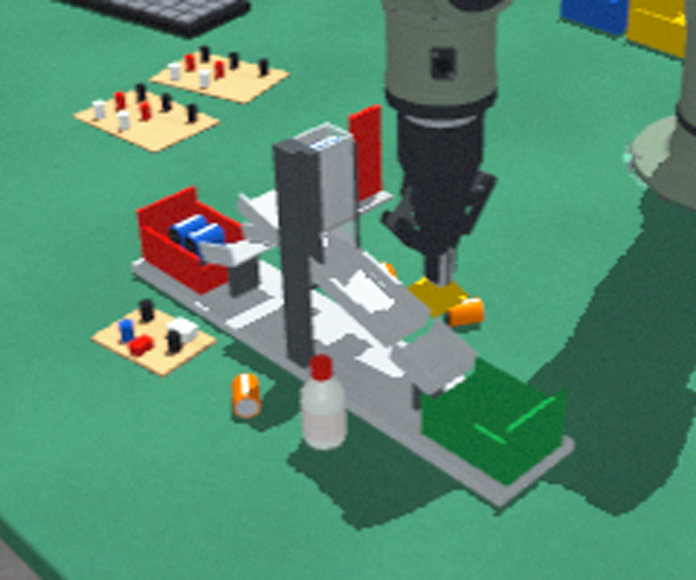

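The gate has rocked over and the force rose to 11 N at the expected stop height. I'll give it one more small press, then lift clear and measure the pad.

Emit:
{"method": "carry_out", "body": {
  "plan": [
    {"tx":0,"ty":0,"tz":-0.001,"wx":0,"wy":0,"wz":0},
    {"tx":0,"ty":0,"tz":0.01,"wx":0,"wy":0,"wz":0},
    {"tx":0,"ty":0,"tz":0.03,"wx":0,"wy":0,"wz":0},
    {"tx":0,"ty":0,"tz":0.04,"wx":0,"wy":0,"wz":0},
    {"tx":0,"ty":0,"tz":0.037,"wx":0,"wy":0,"wz":0},
    {"tx":-0.004,"ty":0,"tz":0,"wx":0,"wy":0,"wz":0}
  ]
}}

```text
t: 6.85
position: [0.5564, 0.0219, 0.2148]
orientation: [0.001, 0.707, 0.707, 0.002]
force: [-0.9, -0.3, -0.5]
opening: 0.001
```

```bash
python3 - <<'E'
from h import *
for n in ['scene','top']:
    p=read_camera(n);W=cloud(p)
    H,S,V=np.moveaxis(cv2.cvtColor(p['image'],cv2.COLOR_RGB2HSV).astype(int),-1,0)
    box=(W[...,0]>.5)&(W[...,0]<.63)&(W[...,1]>-.03)&(W[...,1]<.1)
    y=W[box&(H>20)&(H<32)&(S>110)&(W[...,2]>.07)&(W[...,2]<.17)]
    k=np.linalg.lstsq(np.c_[y[:,:2],np.ones(len(y))],y[:,2],rcond=None)[0];print(n,len(y),'plane',k,'med',np.median(y,0))
    a=cv2.cvtColor(p['image'],cv2.COLOR_RGB2BGR); a=a[110:310,100:340] if n=='scene' else a[110:270,160:430]
    cv2.imwrite('pics/%s3.png'%n,cv2.resize(a,None,fx=2.9,fy=2.9,interpolation=2))
E
```

```text
scene 182 plane [ 0.01974628 -0.30808811  0.08947553] med [0.56972682 0.02810393 0.09254949]
top 0 plane [0. 0. 0.] med [nan nan nan]
  return _methods._mean(a, axis=axis, dtype=dtype,
  ret = um.true_divide(
```

View pics/scene3.png

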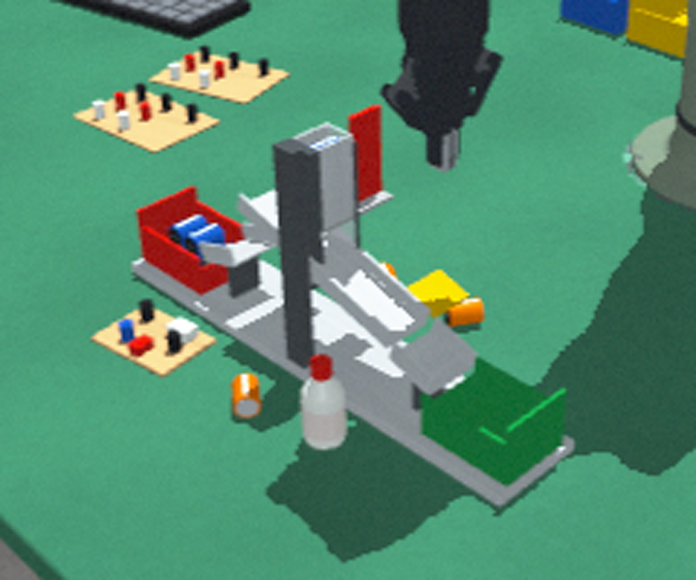

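Gate confirmed over: slope -0.308, pad at z 0.0925. Next is the approach to the tab's +y face, stopping short of contact.

Emit:
{"method": "carry_out", "body": {
  "plan": [
    {"tx":0,"ty":-0.02,"tz":-0.004,"wx":0,"wy":0,"wz":0},
    {"tx":0,"ty":-0.02,"tz":0,"wx":0,"wy":0,"wz":0},
    {"tx":0,"ty":-0.02,"tz":0,"wx":0,"wy":0,"wz":0},
    {"tx":0,"ty":-0.007,"tz":0,"wx":0,"wy":0,"wz":0},
    {"tx":0,"ty":0,"tz":0,"wx":0,"wy":0,"wz":0}
  ]
}}

```text
t: 7.58
position: [0.5552, -0.0453, 0.2082]
orientation: [-0.0, 0.707, 0.707, 0.0]
force: [0.4, -0.1, 0.8]
opening: 0.0
```

```bash
python3 - <<'E'
from h import *
for n in ['scene','top']:
    p=read_camera(n)
    a=cv2.cvtColor(p['image'],cv2.COLOR_RGB2BGR); a=a[110:310,100:340] if n=='scene' else a[110:270,160:430]
    cv2.imwrite('pics/%s4.png'%n,cv2.resize(a,None,fx=2.9,fy=2.9,interpolation=2))
E
```

```text
(no output)
```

View pics/scene4.png

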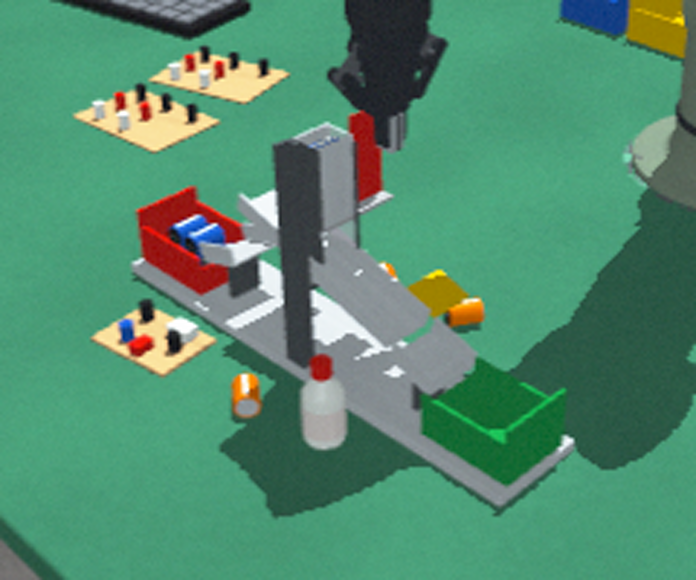

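Fingertips are beside the tab's +y face and above the magazine height elsewhere. Pushing now.

Emit:
{"method": "carry_out", "body": {
  "plan": [
    {"tx":0,"ty":-0.004,"tz":0,"wx":0,"wy":0,"wz":0},
    {"tx":0,"ty":-0.004,"tz":0,"wx":0,"wy":0,"wz":0},
    {"tx":0,"ty":-0.006,"tz":0,"wx":0,"wy":0,"wz":0},
    {"tx":0,"ty":-0.006,"tz":0,"wx":0,"wy":0,"wz":0},
    {"tx":0,"ty":-0.006,"tz":0,"wx":0,"wy":0,"wz":0},
    {"tx":0,"ty":-0.006,"tz":0,"wx":0,"wy":0,"wz":0},
    {"tx":0,"ty":-0.006,"tz":0,"wx":0,"wy":0,"wz":0},
    {"tx":0,"ty":-0.006,"tz":0,"wx":0,"wy":0,"wz":0},
    {"tx":0,"ty":-0.003,"tz":0,"wx":0,"wy":0,"wz":0},
    {"tx":0,"ty":-0.002,"tz":0,"wx":0,"wy":0,"wz":0}
  ]
}}

```text
t: 8.93
position: [0.5551, -0.0941, 0.2083]
orientation: [-0.0, 0.707, 0.707, 0.0]
force: [0.8, 0.8, 0.9]
opening: 0.002
```

Emit:
{"method": "carry_out", "body": {
  "plan": [
    {"tx":0,"ty":-0.001,"tz":0,"wx":0,"wy":0,"wz":0},
    {"tx":0,"ty":-0.001,"tz":0,"wx":0,"wy":0,"wz":0},
    {"tx":0,"ty":-0.001,"tz":0,"wx":0,"wy":0,"wz":0}
  ]
}}

```text
t: 9.3
position: [0.5552, -0.0969, 0.2083]
orientation: [-0.0, 0.707, 0.707, 0.0]
force: [1.3, 1.9, -0.2]
opening: 0.002
```

Emit:
{"method": "carry_out", "body": {
  "plan": [
    {"tx":0,"ty":-0.001,"tz":0,"wx":0,"wy":0,"wz":0},
    {"tx":0,"ty":-0.001,"tz":0,"wx":0,"wy":0,"wz":0},
    {"tx":0,"ty":-0.001,"tz":0,"wx":0,"wy":0,"wz":0}
  ]
}}

```text
t: 9.68
position: [0.5552, -0.0993, 0.2083]
orientation: [-0.0, 0.707, 0.707, 0.0]
force: [0.9, 8.6, 3.3]
opening: -0.005
```

```bash
cat > look.py <<'E'
import sys
from h import *
for n in ['scene','top']:
    p=read_camera(n);W=cloud(p)
    H,S,V=np.moveaxis(cv2.cvtColor(p['image'],cv2.COLOR_RGB2HSV).astype(int),-1,0)
    box=(W[...,0]>.5)&(W[...,0]<.63)
    y=W[box&(W[...,1]>-.03)&(W[...,1]<.1)&(H>20)&(H<32)&(S>110)&(W[...,2]>.07)&(W[...,2]<.17)]
    if len(y)>20: print(n,'pad slope',np.linalg.lstsq(np.c_[y[:,:2],np.ones(len(y))],y[:,2],rcond=None)[0],np.median(y,0))
    r=W[box&((H<6)|(H>174))&(S>120)&(W[...,2]>.16)&(W[...,1]>-.17)]
    if len(r): print(n,'tab',len(r),np.percentile(r,(2,50,98),axis=0).round(4))
    a=cv2.cvtColor(p['image'],cv2.COLOR_RGB2BGR); a=a[110:310,100:340] if n=='scene' else a[110:270,160:430]
    cv2.imwrite('pics/%s%s.png'%(n,sys.argv[1]),cv2.resize(a,None,fx=2.9,fy=2.9,interpolation=2))
print(robot.get_state()['force'],robot.get_state()['t'])
E
python3 look.py 5
```

```text
scene pad slope [ 0.00484169 -0.31476827  0.09810817] [0.56991072 0.02845296 0.09201846]
scene tab 57 [[ 0.5674 -0.1149  0.2169]
 [ 0.5778 -0.1115  0.2291]
 [ 0.5869 -0.1074  0.242 ]]
top pad slope [ 0.00863089 -0.31286834  0.09588588] [0.56648568 0.02627394 0.09253898]
[0.29877162 6.26681766 1.67489254] 9.775
```

View pics/scene5.png

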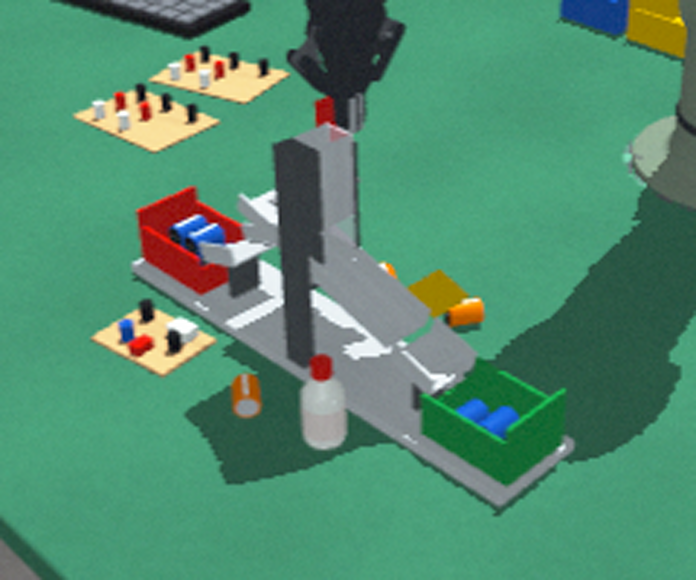

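Magazine is empty, capacitors are in the green tray (crop pixel 490,418), and the shutter is at its stop with the force rising to 8.6 N. After one last mm I'll back off and retreat.

Emit:
{"method": "carry_out", "body": {
  "plan": [
    {"tx":0,"ty":-0.001,"tz":0,"wx":0,"wy":0,"wz":0},
    {"tx":0,"ty":0.006,"tz":0,"wx":0,"wy":0,"wz":0},
    {"tx":0,"ty":0.012,"tz":0,"wx":0,"wy":0,"wz":0},
    {"tx":0,"ty":0,"tz":0.03,"wx":0,"wy":0,"wz":0},
    {"tx":0,"ty":0.01,"tz":0.05,"wx":0,"wy":0,"wz":0},
    {"tx":-0.02,"ty":0.03,"tz":0.02,"wx":0,"wy":0,"wz":0},
    {"tx":-0.02,"ty":0.04,"tz":0,"wx":0,"wy":0,"wz":0},
    {"tx":-0.02,"ty":0.05,"tz":0,"wx":0,"wy":0,"wz":0},
    {"tx":-0.02,"ty":0.05,"tz":0,"wx":0,"wy":0,"wz":0},
    {"tx":-0.02,"ty":0.05,"tz":0,"wx":0,"wy":0,"wz":0},
    {"tx":-0.01,"ty":0.05,"tz":0,"wx":0,"wy":0,"wz":0},
    {"tx":0,"ty":0.05,"tz":0,"wx":0,"wy":0,"wz":0}
  ]
}}

```text
t: 11.28
position: [0.444, 0.249, 0.3086]
orientation: [-0.0, 0.707, 0.707, 0.0]
force: [1.1, 0.1, 0.3]
opening: 0.002
```

Emit:
{"method": "carry_out", "body": {
  "plan": [
    {"tx":0,"ty":0.05,"tz":0,"wx":0,"wy":0,"wz":0},
    {"tx":0,"ty":0.05,"tz":0,"wx":0,"wy":0,"wz":0},
    {"tx":0,"ty":0,"tz":0,"wx":0,"wy":0,"wz":0},
    {"tx":0,"ty":0,"tz":0,"wx":0,"wy":0,"wz":0}
  ]
}}

```text
t: 11.78
position: [0.4449, 0.3467, 0.308]
orientation: [0.0, 0.707, 0.707, -0.0]
force: [0.0, -0.3, 0.0]
opening: -0.001
```

```bash
python3 look.py 6
```

```text
scene pad slope [ 0.01028794 -0.30086562  0.09463986] [0.57119806 0.02794472 0.09234953]
scene tab 105 [[ 0.553  -0.1165  0.2077]
 [ 0.5692 -0.1114  0.2297]
 [ 0.5855 -0.1083  0.2429]]
top pad slope [ 0.01536715 -0.30940328  0.09194632] [0.56655048 0.02636383 0.09266866]
top tab 203 [[ 0.5476 -0.116   0.1721]
 [ 0.5629 -0.1107  0.2249]
 [ 0.5789 -0.1101  0.2437]]
[-0.27385598 -0.04540627  0.03718425] 11.875
```

View pics/scene6.png

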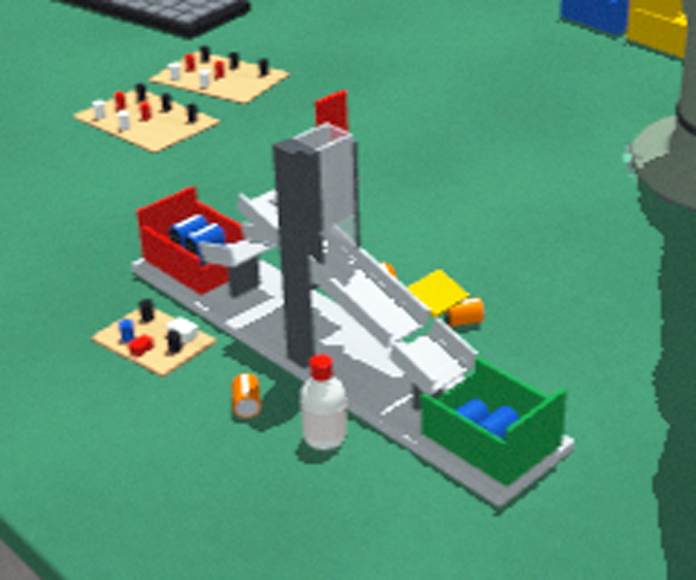

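View pics/top6.png

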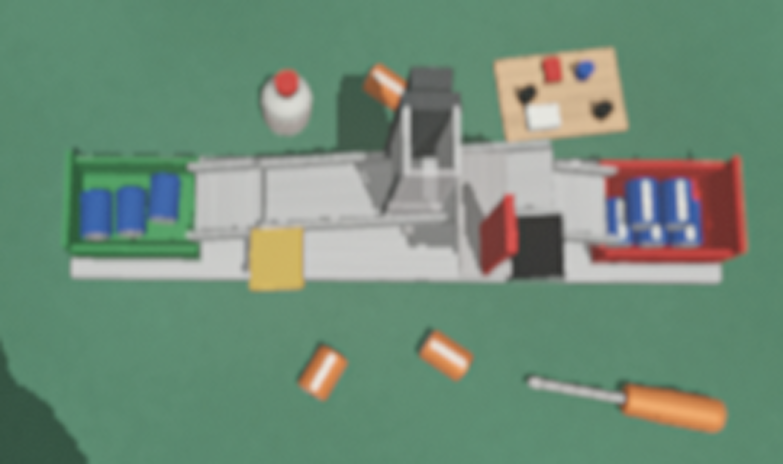

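The top view shows three capacitors in the green tray (crop pixels 96, 131 and 165, about row 205), an empty magazine, the gate over and the tab shifted by about 45 mm. The bystanders have not moved and the arm is clear.

```bash
python3 -c "
from workcell import robot
print(robot.job_done())"
```

```text
the job is handed in; nothing more can be done
None
```

The job is done and handed in at about 12 s. All three capacitors lie in the green tray and the magazine is empty.

- **Gate:** I pressed the yellow pad down with the shut fingers until the force rose to about 11 N. I then checked that it stayed over before touching the shutter. At the end the pad slope was about -0.30 to -0.31 and its height 92 mm, which matches fully over.
- **Shutter:** I pushed the red tab towards the red tray until it hit its stop at about 8.6 N. The tab face moved from y ≈ -0.065 to -0.110, about 45 mm, and stayed there.
- **Rest of the scene:** The bottle, screwdriver, board and orange decoys look unmoved in the pictures. The arm is clear of everything, with wrist force near 0.

My first move calls were refused because rows left out some keys, and nothing moved. With the gripper above the sorter, the top camera could not see the pad, so the check between the two pushes used the scene camera only. No check disagreed.

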